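Pack hat-shaped candle holders foot up, foot down, foot up

ROBOT

A 6-joint arm with a two-finger parallel gripper is mounted at the origin on a cart in front of the work surface, level with it; the furniture and walls round the work are solid. World frame = base frame: x ahead of the robot, y to its left, z up, the work surface at z = 0. Lengths are in m, angles in degrees, forces in N, time in s.
With the tool pointing down it reaches from about 0.35 to 0.875 m from the base axis. Payload 4.2 kg.
Tool frame: the origin (TCP) lies at the very end of the fingers, on their centre line; the grasp point (between the pads) lies 19 mm behind it; z points along the fingers, y is the line along which they close (so a half turn about z gives the same grasp; the last joint's range is limited). The gripper opens to 87 mm and grips with 3 to 60 N. Pads are 19 mm wide; open, the fingers measure 117 mm over their backs; the gripper's body (75 mm by 190 mm) begins 51 mm behind the grasp point.
Start: joints at [81.222, 22.042, 0.453, 0, -68.411, -14.817], TCP at [0.25, 0.573, 0.223] pointing down, gripper open.
Joint ranges: [-179.83, 179.83], [-69.29, 118.12], [-61.27, 80.66], [-181.25, 117.63], [-171.15, -9.14], [-177.46, 177.46]. Speed limits (degrees/s): [159.86, 159.86, 180, 180, 180, 180].

INTERFACE

Orientations are given as a 3x3 rotation matrix whose columns are the frame's x, y, z axes.
In Python, from station import sense, optics, r gives the robot as it stands. The module is installed in compiled form; this text tells all that it offers.
- The arm moves only by the shell command python3 -m pendant 'ROWS' [OPENING]. ROWS is JSON, a list that holds one entry, the list of rows, each a list of 4 numbers: the shift along the tool's x, y, z normalised to -1 to 1, where 1 is 100 mm, then the turn about the tool's z normalised to -1 to 1, where 1 is 2 rad. A call has 1 to 8 rows; each row is the pose to reach, as a shift and turn from the pose commanded when the call began, along the tool's axes at that moment; what a row does not reach only later rows make up. A row lasts 1/10 s, in which the tool goes at most 50 mm and 8.59 degrees, less where a joint would pass 70% of its speed; a pose out of reach is approached as far as the arm can. A call with a number of a shift or a turn outside -1 to 1 is refused whole. A call with a gripper value outside its range is refused whole. OPENING is the closure, from 0 (fully open) to 1 (shut), set as the call begins (- or left out, the last holds). The fingers move at their own pace and stop on an object; the grip force is fixed at half the most. Time passes only in rows, so rows that repeat a pose let the fingers close. It gives the time, the measured TCP pose, the force, the opening and the grip force at its end, in the units of the state.
- sense(): the state, without advancing time (a new reading comes with each control period).
- optics.capture(name): name is "scene" or "top"; returns the picture (480x640x3 uint8, red, green, blue); there is no depth.
- optics.get_calibration(name): a dict with "camera_matrix" (3x3 intrinsics, pixels), "camera_from_world" (4x4, takes a point from world to camera coordinates). Camera axes: x right, y down, z forward; pixel columns grow to the right and rows downward; lengths in m; the calibration is good to about 2 mm. A picture is of the moment at which its call begins. get_calibration takes no time and is no camera call.
- r.finish_job(): hands the job in; it is judged then, once.
The state is a dict: "time_s": time; "joints": joint angles; "joint_velocities": joint speeds; "effort": joint torques, N m; "tcp_pos": TCP position; "ee_rot": TCP orientation; "wrist_force": force on the tool from outside, world axes, zero at the start; "moment": the same for the moment, N m; "gripper_width": opening from 0.0 (shut) to 1.0 (fully open); "gripper_force": force on a finger pad.
Only numpy, scipy, OpenCV 4.12 (cv2) and the standard library are available. Lean on these libraries where they do the work, as an engineer would, in place of code of your own. Each camera call takes 0.05 s, during which the arm holds its last target. There are 200 camera calls.

TASK

Pack the three brass candle holders away tightly in the dark wooden tray, alternately up and down. One already stands foot up at one end: first take the one leaning on the sloping stand and set it foot up at the tray's other end; then lay the one that stands dish up on the worktop, still dish up, across the middle of the two so that its foot drops into the gap between them and its dish lies level on their backs. Set them down gently, let go, and leave the things behind the tray standing where they are.

Things in the scene. Friction and masses are not known exactly. Their poses are not given: they have to be found in the camera images.
- tray: Fixed dark wooden tray with brass end handles. Outer 144 x 328 mm, inner 128 mm (its x) by 312 mm (its y, the long way); floor 8 mm thick, rim 24 mm above the worktop. Origin: centre of its underside; z up. Holder_a stands at its +y end.
- holder_a: Brass hat-shaped candle holder: round dish (brim) 116 mm outside, 30 mm high, flat back; on the back a solid foot (crown), 56 mm across, 28 mm high, grey felt end. Origin: centre of the dish's rim plane; +z goes through the foot (dish back at z 30 mm, foot end at 58). Socket in the dish: see holder_b. Stands foot up on the tray floor at the tray's +y end.
- holder_c: Same holder as holder_a, 0.2 to 0.4 kg. It leans on the sloping stand, rim on the slope, foot outward: its z axis is 30 degrees from vertical and leans to the stand's -x side (roughly towards the robot).
- holder_b: Same as holder_a, 0.2 to 0.4 kg; stands on its foot on the worktop, dish up (z points down, origin 58 mm up). Inside the dish (108 mm inner diameter, 24 mm deep) a round socket, 26 mm across, rises 22 mm from the floor to 2 mm below the rim: grip that. Packed, its dish's back lies on the others' backs, foot 2 mm off the tray floor, origin 68 mm above the worktop.
- stand: Fixed wooden stand, 116 mm wide (its y), about 120 mm deep (its x): a 30 degree slope that rises to its +x, up to 80 mm high, with a 14 mm high ledge at its low -x edge. Origin: centre of its footprint on the worktop.
- jigger: Copper double jigger, 43 mm diameter, 84 mm high; loose, behind the tray, to be left alone. Origin: centre of its underside.
- tea_caddy: Dark green tea caddy with a tan lid, 60 mm diameter, 98 mm high; loose, behind the tray, to be left alone. Origin: centre of its underside.
- jar_1: Clear glass jar with a white lid, pale green inside, 64 mm diameter, 97 mm high; loose, behind the tray, to be left alone. Origin: centre of its underside.
- bitters_1: Small amber bottle with a black cap, 43 mm diameter, 142 mm high; loose, behind the tray, to be left alone. Origin: centre of its underside.
There are look-alikes about, which are no part of the job. What is shaped like the holder_c but blue or turquoise is not meant.

How it is judged (in metres and radians):
On the way:
1. the holder from the stand stands foot up, flat and released, on the tray's floor at the other end, with room for a foot between the two (angle between each of holder_a, holder_c's own z axis and vertical below 0.07 rad and z of holder_a in the frame of tray between 0.004 and 0.012 m and x of holder_a in the frame of tray between -0.014 and 0.014 m and z of holder_c in the frame of tray between 0.004 and 0.012 m and x of holder_c in the frame of tray between -0.014 and 0.014 m and horizontal distance between holder_a and holder_c between 0.17 and 0.202 m and contact force between the fingers and holder_c below 0.2 N and linear speed of holder_c below 0.03 m/s), for 0.2 s.
At the end, for the whole second after the job is handed in: two holders foot up, flat (4 deg) on the tray floor, within 14 mm of its long centre line, 170 to 202 mm apart; holder_b dish up, level (4 deg) on both, foot in the gap: origin 63 to 73 mm above the worktop, 83 to 104 mm from each of the others; all at rest, let go (angle between each of holder_a, holder_c's own z axis and vertical below 0.07 rad and z of holder_a in the frame of tray between 0.004 and 0.012 m and x of holder_a in the frame of tray between -0.014 and 0.014 m and z of holder_c in the frame of tray between 0.004 and 0.012 m and x of holder_c in the frame of tray between -0.014 and 0.014 m and horizontal distance between holder_a and holder_c between 0.17 and 0.202 m and angle between holder_b's own z axis and vertical above 3.0716 rad and z of holder_b in the frame of tray between 0.063 and 0.073 m and horizontal distance between holder_a and holder_b between 0.083 and 0.104 m and horizontal distance between holder_c and holder_b between 0.083 and 0.104 m and linear speed of each of holder_a, holder_b, holder_c below 0.02 m/s); the robot touches nothing.
It fails at once if a bystander behind the tray displaced by more than 30 mm or tipped over (distance of any of jigger, tea_caddy, jar_1, bitters_1 from where it was at the start of the episode above 0.03 m or angle between any of jigger, tea_caddy, jar_1, bitters_1's own z axis and vertical above 0.6 rad).
It fails at once if the first holder is knocked over or lifted out of the tray (angle between holder_a's own z axis and vertical above 0.5 rad or z of holder_a in the frame of tray above 0.04 m).
It fails at once if a holder is dropped: faster than 0.5 m/s in the last 12 mm above its place ((z of holder_b in the frame of tray below 0.08 m and horizontal distance between holder_b and tray below 0.06 m and linear speed of holder_b above 0.5 m/s) or (z of holder_c in the frame of tray below 0.02 m and horizontal distance between holder_c and tray below 0.13 m and linear speed of holder_c above 0.5 m/s)).
It fails at once if a holder is pressed or struck hard: more than 80 N between a holder and what it is set on (contact force between any of holder_c, holder_b and tray above 80 N or contact force between any of holder_b, holder_c and holder_a above 80 N or contact force between holder_b and holder_c above 80 N).
It also fails if it takes over 72 s, if anything falls off the work surface, if the arm or the gripper's body presses on something with over 40 N, if the wrist force passes 120 N, or if a joint passes its speed limit or range.

## Working session

There is one attempt and no reset: what is moved stays moved. The work goes in short steps, Python scripts to look and compute and a shell command to move; the robot and the scene stay as the last step left them, time stands still between calls to the robot, and variables do not carry over. Pictures are saved under pics/ and viewed, at most 10 in all, crops included, and the job is handed in when it is done.

```bash
mkdir -p pics
python3 - <<'E'
from station import sense, optics
import cv2,numpy as np
s=sense();print(s['time_s'],s['tcp_pos'],np.round(s['ee_rot'],3).tolist(),s['gripper_width'])
for n in('scene','top'):
    im=optics.capture(n);cv2.imwrite(f'pics/{n}0.png',im[:,:,::-1])
    c=optics.get_calibration(n);print(n,np.round(c['camera_matrix'],1).tolist(),np.round(c['camera_from_world'],4).tolist())
E
```

```text
0.0 [0.24988136 0.57220543 0.22144998] [[0.916, -0.4, -0.001], [-0.4, -0.916, -0.002], [0.0, 0.002, -1.0]] 1.0004004261260724
scene [[580.0, 0.0, 319.1], [0.0, 580.0, 229.8], [0.0, 0.0, 1.0]] [[0.8701, -0.4927, -0.0134, -0.5577], [-0.2994, -0.5068, -0.8084, 0.1163], [0.3915, 0.7074, -0.5885, 1.5579], [0.0, 0.0, 0.0, 1.0]]
top [[527.2, 0.0, 322.7], [0.0, 527.2, 241.8], [0.0, 0.0, 1.0]] [[0.0081, -1.0, -0.0021, -0.1907], [-0.9841, -0.0075, -0.1775, 0.5593], [0.1775, 0.0035, -0.9841, 1.4573], [0.0, 0.0, 0.0, 1.0]]
```

View pics/scene0.png

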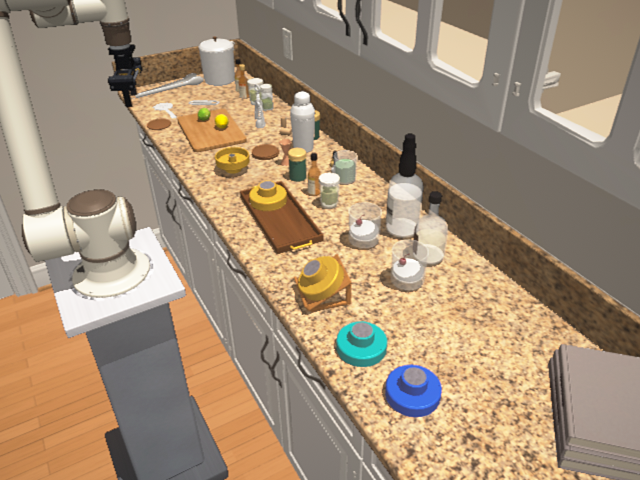

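View pics/top0.png

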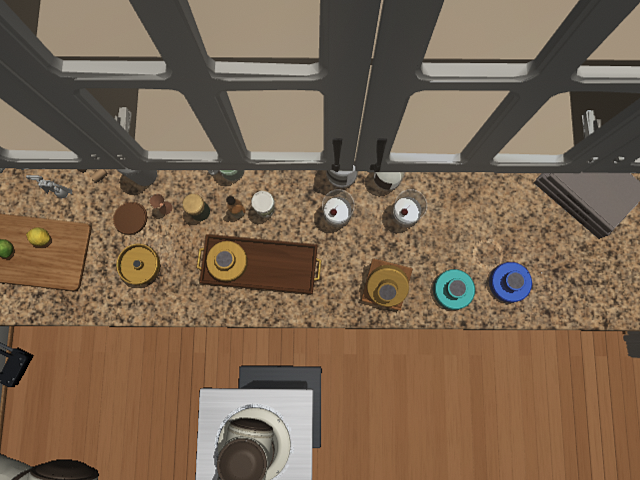

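Scene: holder_c leans on the stand at scene (322,275) / top (387,287). It is the only brass one there; the lookalikes are teal (top 456,290) and blue (512,282). holder_a is in the tray at top (227,260), and holder_b stands dish up at top (138,264). Next come the measurements, with one enlarged crop to confirm.

```bash
cat > h.py <<'E'
import cv2,numpy as np
from station import sense, optics
C={n:optics.get_calibration(n) for n in('scene','top')}
def ray(n,p):
    K=np.array(C[n]['camera_matrix']);T=np.array(C[n]['camera_from_world']);R=T[:3,:3]
    d=R.T@np.linalg.solve(K,[p[0],p[1],1.]);return -R.T@T[:3,3],d/np.linalg.norm(d)
def plane(n,p,z):
    o,d=ray(n,p);return o+d*(z-o[2])/d[2]
def tri(p,q):
    a,u=ray('scene',p);b,v=ray('top',q)
    s=np.linalg.lstsq(np.c_[u,-v],b-a,rcond=None)[0]
    A,B=a+u*s[0],b+v*s[1];return (A+B)/2,np.linalg.norm(A-B)
def blob(im,lo,hi,box,hull=False,k=0):
    x0,y0,x1,y1=box;h=cv2.cvtColor(im[y0:y1,x0:x1],cv2.COLOR_RGB2HSV)
    m=cv2.inRange(h,lo,hi)
    if k:m=cv2.morphologyEx(m,cv2.MORPH_OPEN,np.ones((k,k)))
    c=max(cv2.findContours(m,cv2.RETR_EXTERNAL,cv2.CHAIN_APPROX_NONE)[0],key=cv2.contourArea)+np.array([x0,y0])
    return cv2.convexHull(c)
BR=((18,130,60),(32,255,255)); GR=((0,0,50),(179,75,200))
E
python3 - <<'E'
from h import *
im={n:cv2.imread(f'pics/{n}0.png')[:,:,::-1].copy() for n in C}
box={'c':{'scene':(290,250,360,310),'top':(360,258,412,312)},'a':{'scene':(245,175,292,212),'top':(204,240,248,282)},'b':{'scene':(210,142,255,180),'top':(114,243,162,287)}}
vis={n:im[n].copy() for n in C}
for k in box:
  for n in C:
    e=blob(im[n],*BR,box[k][n],k=2);E=cv2.fitEllipse(e)
    print(k,n,'brass',np.round(E[0],1),np.round(E[1],1),round(E[2]),end=' ')
    cv2.ellipse(vis[n],E,(255,0,0),1)
    x,y,w,h=cv2.boundingRect(e)
    g=blob(im[n],*GR,(x+6,y+4 if k!='c' else y,x+w-6,y+h-4),k=3);G=cv2.fitEllipse(g)
    print('grey',np.round(G[0],1),np.round(G[1],1));cv2.ellipse(vis[n],G,(0,0,255),1)
t=blob(im['top'],(0,60,15),(15,255,100),(195,230,325,300),k=3)
r=cv2.minAreaRect(t);print('tray',r,[np.round(plane('top',p,.024),3)[:2].tolist() for p in cv2.boxPoints(r)])
cv2.drawContours(vis['top'],[cv2.boxPoints(r).astype(int)],0,(0,255,0),1)
A=cv2.resize(vis['top'][225:320,110:430],None,fx=2.5,fy=2.5);B=cv2.resize(vis['scene'][140:320,200:370],None,fx=2,fy=2)
o=np.zeros((600,800,3),np.uint8);o[:A.shape[0],:A.shape[1]]=A;o[238:598,:340]=B
S=cv2.resize(vis['scene'][245:315,280:365],None,fx=5,fy=5);o[240:590,345:345+425]=S
cv2.imwrite('pics/m1.png',o[:,:,::-1])
E
```

```text
c scene brass [321.4 278.9] [39.6 48.9] 49 grey [311.4 267.4] [11.6 17.1]
c top brass [388.6 286.5] [41.2 41.6] 164 grey [387.3 291.9] [14.9 16. ]
a scene brass [268.6 197.3] [28.6 39.5] 88 Traceback (most recent call last):
  File "<stdin>", line 11, in <module>
  File "h.py", line 17, in blob
    c=max(cv2.findContours(m,cv2.RETR_EXTERNAL,cv2.CHAIN_APPROX_NONE)[0],key=cv2.contourArea)+np.array([x0,y0])
      ~~~^^^^^^^^^^^^^^^^^^^^^^^^^^^^^^^^^^^^^^^^^^^^^^^^^^^^^^^^^^^^^^^^^^^^^^^^^^^^^^^^^^^^
ValueError: max() iterable argument is empty
```

Run:
```python
from h import *
im={n:cv2.imread(f'pics/{n}0.png')[:,:,::-1].copy() for n in C}
box={'c':{'scene':(290,250,360,310),'top':(360,258,412,312)},'a':{'top':(204,240,248,282)},'b':{'top':(114,243,162,287)}}
vis={n:im[n].copy() for n in C};P={}
for k in box:
  for n in box[k]:
    e=blob(im[n],*BR,box[k][n],k=2);E=cv2.fitEllipse(e)
    print(k,n,'brass',np.round(E[0],1),np.round(E[1],1),round(E[2]),end=' ')
    cv2.ellipse(vis[n],E,(255,0,0),1);P[k,n]=E[0]
    x,y,w,h=cv2.boundingRect(e);d=6 if k!='b' else 12
    g=blob(im[n],(0,0,50),(179,95,220),(x+d,y+(d if k!='c' else 0),x+w-d,y+h-d),k=2);G=cv2.fitEllipse(g)
    print('grey',np.round(G[0],1),np.round(G[1],1));cv2.ellipse(vis[n],G,(0,0,255),1);P[k,n+'g']=G[0]
f,e1=tri(P['c','sceneg'],P['c','topg']);m,e2=tri(P['c','scene'],P['c','top'])
print('c foot',f,e1,'dish',m,e2,'axis',(f-m)/np.linalg.norm(f-m),np.linalg.norm(f-m))
print('a',plane('top',P['a','topg'],.066),plane('top',P['a','top'],.03));print('b',plane('top',P['b','topg'],.056),plane('top',P['b','top'],.054))
t=blob(im['top'],(0,60,15),(15,255,100),(195,230,325,300),k=3)
r=cv2.minAreaRect(t);print('tray',r,[np.round(plane('top',p,.024),3)[:2].tolist() for p in cv2.boxPoints(r)])
cv2.drawContours(vis['top'],[cv2.boxPoints(r).astype(int)],0,(0,255,0),1)
A=cv2.resize(vis['top'][225:320,110:430],None,fx=2.5,fy=2.5);B=cv2.resize(vis['scene'][140:320,200:370],None,fx=2,fy=2)
o=np.zeros((600,800,3),np.uint8);o[:A.shape[0],:A.shape[1]]=A;o[238:598,:340]=B
S=cv2.resize(vis['scene'][245:315,280:365],None,fx=5,fy=5);o[240:590,345:345+425]=S
cv2.imwrite('pics/m1.png',o[:,:,::-1])
```

```text
c scene brass [321.4 278.9] [39.6 48.9] 49 grey [311.9 268.5] [11.9 19.2]
c top brass [388.6 286.5] [41.2 41.6] 164 grey [388.2 292.8] [15.  16.3]
a top brass [227.2 261.5] [39.7 40.7] 68 grey [224.8 259.5] [15.3 16.1]
b top brass [137.8 264.6] [39.9 42.5] 57 grey [137.4 264.2] [6.3 6.9]
c foot [ 0.41378972 -0.36553316  0.10364815] 0.0035365338708975283 dish [ 0.43514141 -0.37193395  0.06578263] 0.004908552570235866 axis [-0.48593605  0.14567342  0.86176877] 0.04393929860376126
a [0.50526698 0.08853239 0.066     ] [0.50458341 0.08820122 0.03      ]
b [0.49143622 0.33718063 0.056     ] [0.49041234 0.33671092 0.054     ]
tray ((258.519775390625, 264.1942138671875), (114.62516784667969, 51.014713287353516), 5.492324352264404) [[0.439, 0.168], [0.588, 0.161], [0.558, -0.173], [0.411, -0.16]]
```

View pics/m1.png

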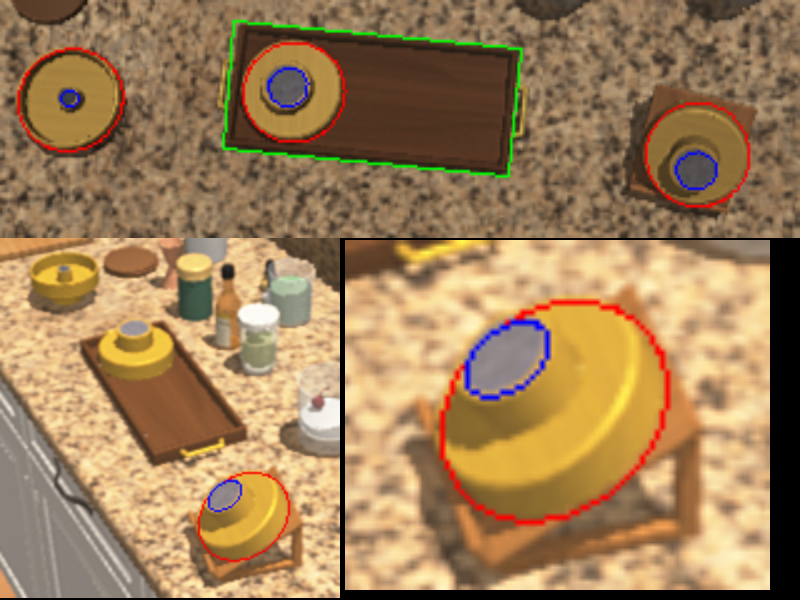

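The red and blue outlines sit on the right things: holder_c's felt at scene (312,268) / top (388,293) is brass, not blue or turquoise, and its tilt comes out at 30.5°. The tray is centred near (0.499, 0), yaw -5°. I'm moving now.

```bash
python3 -m pendant '[[[0.5,0,0,-0.09],[1,0,0,-0.09],[1,0,0,-0.09]]]' 0
for i in 1 2 3 4; do python3 -m pendant '[[[0.25,0.45,0,0],[0.5,0.9,0,0],[0.5,0.9,0,0]]]' >/dev/null; done
for i in 1 2 3 4; do python3 -m pendant '[[[0.1,0.5,0,0],[0.2,1,0,0],[0.2,1,0,0]]]' >/dev/null; done
cat > q.py <<'E'
import sys,numpy as np
from station import sense
s=sense();R=np.array(s['ee_rot']);p=np.array(s['tcp_pos'])
print(round(s['time_s'],2),np.round(p,4),'head',round(np.degrees(np.arctan2(R[1,0],R[0,0])),1),'w',round(s['gripper_width'],3),'F',np.round(s['wrist_force'],1),'g',np.round(s['gripper_force'],1))
if len(sys.argv)>3:print('to go, tool, units',np.round(R.T@(np.array(list(map(float,sys.argv[1:4])))-p)*10,3))
E
python3 q.py 0.4197 -0.3668 0.085
```

```text
time_s: 0.4
tcp_pos: [0.3454, 0.5302, 0.2217]
ee_rot: [[0.972, -0.234, -0.0], [-0.234, -0.972, -0.002], [0.0, 0.002, -1.0]]
wrist_force: [-1.0, -0.4, -0.6]
gripper_width: 1.002
gripper_force: 0.0
2.8 [ 0.4408 -0.2738  0.222 ] head -13.5 w 1.006 F [-0.6 -0.4 -1.3] g 0.0
to go, tool, units [0.012 0.953 1.37 ]
```

```bash
python3 -m pendant '[[[0,0.5,0.2,0],[0.01,0.95,0.4,0],[0.01,0.95,0.4,0],[0.01,0.95,0.4,0]]]' >/dev/null
python3 q.py 0.4197 -0.3668 0.085
python3 - <<'E'
from h import *
a=cv2.resize(optics.capture('scene')[220:330,260:380],(480,440));b=cv2.resize(optics.capture('top')[230:330,350:430],(320,400))
o=np.zeros((440,800,3),np.uint8);o[:,:480]=a;o[:400,480:]=b;cv2.imwrite('pics/g1.png',o[:,:,::-1])
E
```

```text
3.2 [ 0.4194 -0.3633  0.1814] head -13.3 w 1.001 F [-0.2  1.4  0.5] g 0.0
to go, tool, units [0.013 0.034 0.964]
```

View pics/g1.png

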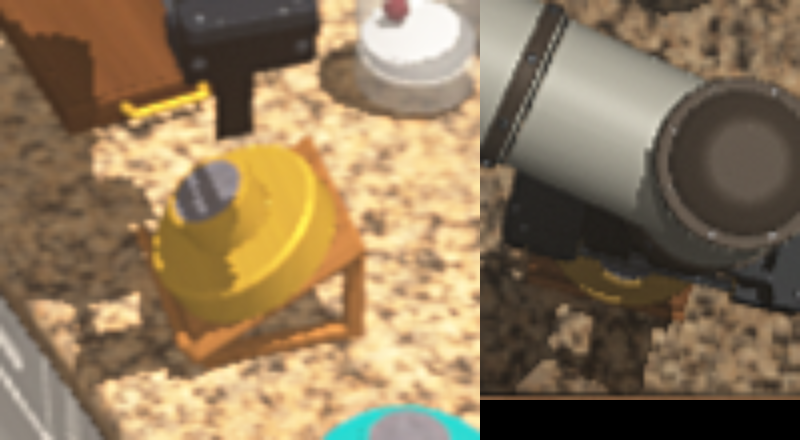

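The scene view (scaled felt at 207,190) shows one finger above and beyond the foot with the holder in place. The top view is blocked by the wrist. I'll descend straight and close.

```bash
python3 -m pendant '[[[0.01,0,0.3,0],[0.01,0,0.6,0],[0.01,0,0.8,0],[0.01,0,0.95,0],[0.01,0,0.95,0]]]' >/dev/null; python3 q.py 0.4197 -0.3668 0.085
python3 -m pendant '[[[0,0,0,0],[0,0,0,0],[0,0,0,0],[0,0,0,0],[0,0,0,0],[0,0,0,0],[0,0,0,0],[0,0,0,0]]]' 1 >/dev/null; python3 q.py
python3 -m pendant '[[[0,0,-0.2,0],[0,0,-0.5,0],[0,0,-1,0],[0,0,-1,0],[0,0,-1,0]]]' >/dev/null; python3 q.py 0.491 -0.0936 0.12
```

```text
3.8 [ 0.4199 -0.362   0.0865] head -13.1 w 1.001 F [ 0.7  0.8 -0.3] g 0.0
to go, tool, units [0.009 0.047 0.015]
4.6 [ 0.4203 -0.3642  0.0881] head -13.3 w 0.628 F [0.9 2.9 4.8] g 30.0
5.1 [ 0.4195 -0.3641  0.1876] head -13.3 w 0.634 F [-1.  -1.  -3.6] g 30.0
to go, tool, units [ 0.073 -2.796  0.678]
```

```bash
python3 -m pendant '[[[0,-0.3,0,-0.07],[0,-0.6,0,-0.14],[0,-0.9,0,-0.21],[0,-0.9,0,-0.28],[0,-0.9,0,-0.35],[0,-0.9,0,-0.43],[0,-0.9,0,-0.43]]]' >/dev/null
python3 -m pendant '[[[0,0,0,-0.07],[0,0,0,-0.14],[0,0,0,-0.21],[0,0,0,-0.28],[0,0,0,-0.35],[0,0,0,-0.43],[0,0,0,-0.43]]]' >/dev/null; python3 q.py 0.491 -0.0936 0.12; python3 -c "
from station import sense;print(sense()['joints'])"
```

```text
6.5 [ 0.4429 -0.2378  0.1812] head 82.4 w 0.633 F [ 0.5 -0.7 -3.4] g 30.0
to go, tool, units [1.53  0.287 0.514]
[ -7.34942702  11.65328596 -22.56547858   4.50245335 -55.92097517
 177.24084549]
```

```bash
python3 -m pendant '[[[0.5,0.1,0,0],[0.9,0.2,0,0],[0.9,0.2,0,0],[0.9,0.2,0,0]]]' >/dev/null
python3 -m pendant '[[[0.3,0.05,0,-0.02],[0.6,0.09,0,-0.02],[0.6,0.09,0,-0.02],[0.6,0.09,0,-0.02]]]' >/dev/null; python3 q.py 0.491 -0.0936 0.12;  python3 - <<'E'
from h import *
print(sense()['joints'],np.array(sense()['ee_rot'])[:,2])
a=cv2.resize(optics.capture('scene')[160:270,230:350],(480,440));b=cv2.resize(optics.capture('top')[220:320,240:340],(320,320))
o=np.zeros((440,800,3),np.uint8);o[:,:480]=a;o[:320,480:]=b;cv2.imwrite('pics/g2.png',o[:,:,::-1])
E
```

```text
7.3 [ 0.4925 -0.0957  0.1731] head 84.6 w 0.634 F [-0.4 -0.  -3.8] g 30.0
to go, tool, units [ 0.054 -0.016  0.529]
[  9.86871927  12.51740608 -22.67385969   4.37374824 -55.89580766
 162.2419739 ] [-0.00649926 -0.06522562 -0.99784938]
```

View pics/g2.png

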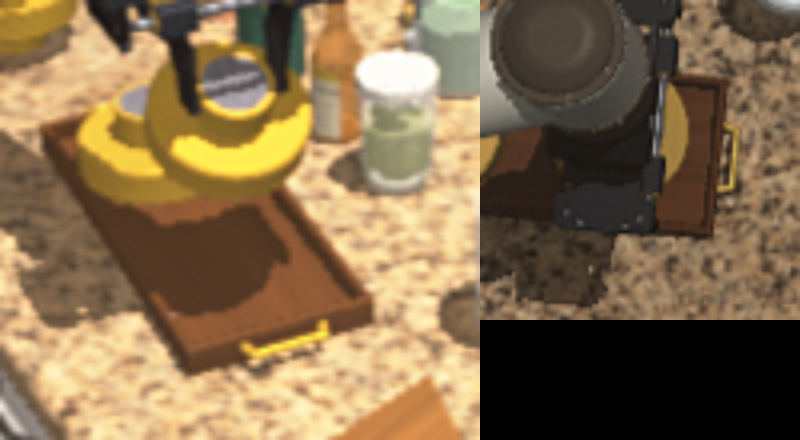

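The view shows holder_c held by its foot (scaled 235,85), leaning towards the tray's empty -y end and clear of holder_a. The tool has a 3.7° tilt left over from the joint 6 limit, so I'll check whether it clears while lowering.

```bash
python3 -m pendant '[[[0.04,0,0.3,0],[0.07,0,0.6,0],[0.08,0,0.8,0],[0.08,0,0.9,0],[0.08,0,0.9,0]]]' >/dev/null; python3 q.py 0.491 -0.0936 0.044
python3 -m pendant '[[[0,0,0.04,0],[0,0,0.08,0],[0,0,0.12,0],[0,0,0.12,0]]]'|grep -v rot; python3 q.py 0.491 -0.0936 0.044;python3 -c "
from station import sense;print(sense()['ee_rot'][2],sense()['joints'])"
```

```text
7.9 [ 0.4924 -0.0939  0.0823] head 84.6 w 0.631 F [ 0.1  0.3 -2.7] g 30.0
to go, tool, units [ 0.027 -0.014  0.382]
time_s: 8.3
tcp_pos: [0.4939, -0.0936, 0.0717]
wrist_force: [0.3, -0.4, -3.0]
gripper_width: 0.63
gripper_force: 30.0
8.3 [ 0.4939 -0.0936  0.0717] head 84.7 w 0.63 F [ 0.3 -0.4 -3. ] g 30.0
to go, tool, units [ 0.015 -0.03   0.276]
[-0.06499556  0.00258931 -0.99788219] [ 10.06314033  19.93728418 -30.26924381   5.5676779  -40.7723722
 160.39329149]
```

```bash
python3 -m pendant '[[[0,-0.03,0.03,0],[0,-0.03,0.06,0],[0,-0.03,0.09,0],[0,-0.03,0.09,0]]]'|grep -v rot
python3 -m pendant '[[[0,0,0.03,0],[0,0,0.06,0],[0,0,0.09,0],[0,0,0.09,0]]]'|grep -v rot; python3 q.py 0.491 -0.0936 0.044
```

```text
time_s: 8.7
tcp_pos: [0.4967, -0.0916, 0.0676]
wrist_force: [-1.9, 12.2, 20.6]
gripper_width: 0.633
gripper_force: 30.0
time_s: 9.1
tcp_pos: [0.4936, -0.0936, 0.0554]
wrist_force: [2.2, 2.2, 3.0]
gripper_width: 0.632
gripper_force: 30.0
9.1 [ 0.4936 -0.0936  0.0554] head 84.8 w 0.632 F [2.2 2.2 3. ] g 30.0
to go, tool, units [ 0.005 -0.027  0.114]
```

```bash
python3 -m pendant '[[[0,-0.03,0.02,0],[0,-0.03,0.04,0],[0,-0.03,0.06,0],[0,-0.03,0.06,0]]]'|grep -v rot
python3 -m pendant '[[[0,0,0.02,0],[0,0,0.04,0],[0,0,0.04,0]]]'|grep -v rot;  python3 - <<'E'
from h import *
a=cv2.resize(optics.capture('scene')[160:270,230:350],(480,440));cv2.imwrite('pics/g3.png',a[:,:,::-1])
E
```

```text
time_s: 9.5
tcp_pos: [0.4903, -0.0939, 0.0497]
wrist_force: [1.4, 6.3, 13.4]
gripper_width: 0.631
gripper_force: 30.0
time_s: 9.8
tcp_pos: [0.4903, -0.0945, 0.0484]
wrist_force: [-4.8, 8.0, 33.6]
gripper_width: 0.634
gripper_force: 30.1
```

View pics/g3.png

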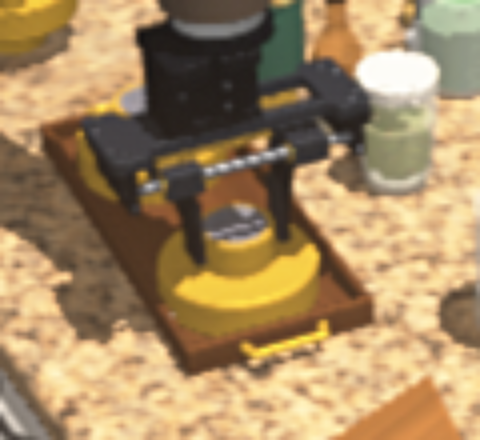

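holder_c is sitting flat in the tray (scaled 240,270). I'll release it, lift away and look.

```bash
python3 -m pendant '[[[0,0,-0.02,0],[0,0,-0.02,0],[0,0,-0.02,0],[0,0,-0.02,0],[0,0,-0.02,0],[0,0,-0.02,0]]]' 0|grep -v rot
python3 -m pendant '[[[0,0,-0.2,0],[0,0,-0.5,0],[0,0,-1,0],[0,0,-1,0],[0,0,-1,0]]]'|grep -v rot
# away towards +y, turning back
for i in 1 2 3 ; do python3 -m pendant '[[[0.5,0,-0.1,0.07],[1,0,-0.2,0.14],[1,0,-0.2,0.21],[1,0,-0.2,0.28],[1,0,-0.2,0.28]]]' >/dev/null; done
python3 q.py 0.491 0.337 0.15; python3 -c "
from station import sense;print(sense()['ee_rot'],sense()['joints'])"
```

```text
time_s: 10.45
tcp_pos: [0.4867, -0.095, 0.0448]
wrist_force: [0.6, 0.2, -0.1]
gripper_width: 0.989
gripper_force: 0.0
time_s: 10.95
tcp_pos: [0.4881, -0.0881, 0.1461]
wrist_force: [-1.4, -0.8, -0.7]
gripper_width: 1.0
gripper_force: 0.0
12.45 [0.6466 0.1278 0.1798] head -11.5 w 1.0 F [0.2 0.6 0.4] g 0.0
to go, tool, units [-1.937 -1.76   0.191]
[[ 0.98002384 -0.1972801  -0.02517623]
 [-0.19858385 -0.97759828 -0.06975715]
 [-0.01085054  0.07336326 -0.99724626]] [ 26.59479349  28.21514568   2.81736185   3.16604939 -67.7176015
  50.69278523]
```

```bash
for i in 1 2 ; do python3 -m pendant '[[[-0.3,-0.3,0,-0.07],[-0.6,-0.6,0,-0.14],[-0.97,-0.88,0,-0.21],[-0.97,-0.88,0,-0.28],[-0.97,-0.88,0,-0.355],[-0.97,-0.88,0,-0.355]]]' >/dev/null; python3 q.py 0.491 0.337 0.15; done
python3 - <<'E'
from h import *
a=optics.capture('scene');b=optics.capture('top');cv2.imwrite('pics/s2.png',a[:,:,::-1]);cv2.imwrite('pics/t2.png',b[:,:,::-1])
o=np.zeros((560,800,3),np.uint8);o[:,:]=0
o[:,:448]=cv2.resize(a[110:320,200:368],(448,560));o[:352,448:]=cv2.resize(b[190:310,110:230],(352,352));o[352:560,448:]=cv2.resize(b[225:305,190:325],(352,208));cv2.imwrite('pics/g4.png',o[:,:,::-1])
E
```

```text
13.05 [0.5751 0.235  0.1867] head 29.4 w 0.997 F [-0.2 -0.7  0.7] g 0.0
to go, tool, units [-0.221 -1.32   0.302]
13.65 [0.4473 0.2644 0.1844] head 69.8 w 1.005 F [0.3 0.7 0.3] g 0.0
to go, tool, units [0.851 0.153 0.297]
```

View pics/g4.png

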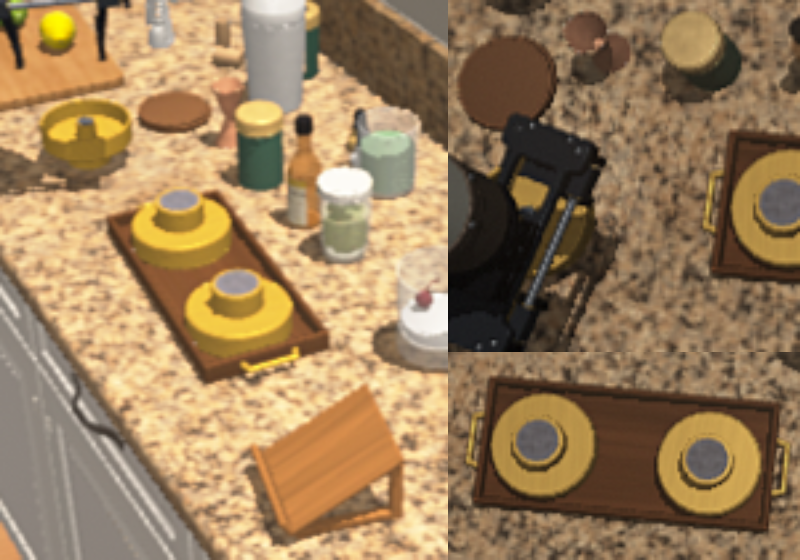

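holder_c stands flat at the -y end (lower right crop 708,460) and the bystanders are upright where they were. Now the exact positions of a and c.

```bash
python3 - <<'E'
from h import *
b=cv2.imread('pics/t2.png')[:,:,::-1].copy();R={}
for k,box in {'a':(204,238,250,284),'c':(265,243,312,295)}.items():
    e=blob(b,*BR,box,k=2);E=cv2.fitEllipse(e);x,y,w,h=cv2.boundingRect(e)
    G=cv2.fitEllipse(blob(b,(0,0,50),(179,95,220),(x+8,y+8,x+w-8,y+h-8),k=2))
    p,q=plane('top',G[0],.066),plane('top',E[0],.03);R[k]=(p+q)/2;print(k,np.round(p,4),np.round(q,4),E[1])
print(np.linalg.norm(R['a'][:2]-R['c'][:2]),(R['a']+R['c'])/2)
E
python3 -m pendant '[[[0.4,0.1,0,0],[0.85,0.15,0,0],[0.85,0.15,0.3,0],[0.85,0.15,0.3,0],[0.85,0.15,0.3,0]]]' 0.4 >/dev/null; python3 q.py 0.491 0.337 0.038
```

```text
a [0.5053 0.0885 0.066 ] [0.5044 0.0881 0.03  ] (39.81771469116211, 40.56326675415039)
c [ 0.4861 -0.0948  0.066 ] [ 0.4856 -0.095   0.03  ] (39.72503662109375, 40.188560485839844)
0.1841688201504836 [ 0.49533669 -0.00328812  0.048     ]
14.25 [0.4901 0.3358 0.1473] head 69.7 w 0.646 F [-0.1  0.6  0.8] g 0.0
to go, tool, units [ 0.085 -0.015  1.09 ]
```

```bash
python3 -m pendant '[[[0.04,-0.01,0.4,0],[0.08,-0.01,0.75,0],[0.08,-0.01,0.75,0],[0.08,-0.01,0.75,0]]]' >/dev/null; python3 q.py 0.491 0.337 0.039
python3 - <<'E'
from h import *
a=cv2.resize(optics.capture('scene')[130:190,190:270],(480,360));b=cv2.resize(optics.capture('top')[240:290,110:160],(320,320))
o=np.zeros((360,800,3),np.uint8);o[:,:480]=a;o[:320,480:]=b;cv2.imwrite('pics/g5.png',o[:,:,::-1])
E
```

```text
14.65 [0.4923 0.3398 0.074 ] head 69.8 w 0.598 F [1.3 0.3 0.3] g 0.0
to go, tool, units [-0.009 -0.01   0.351]
```

View pics/g5.png

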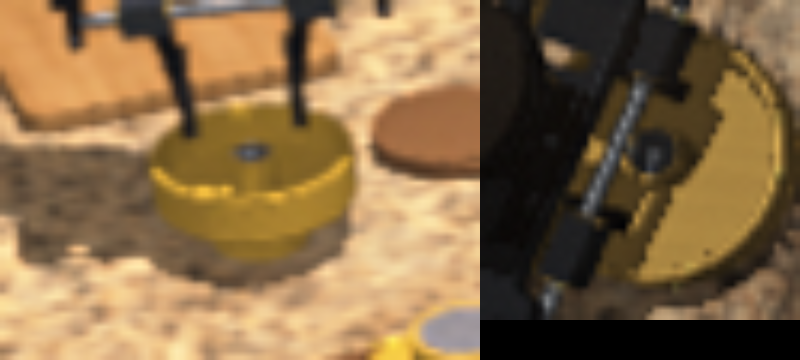

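The fingers straddle the socket (scaled 252,152) inside the dish. Lower, grip and lift.

```bash
python3 -m pendant '[[[-0.01,-0.01,0.15,0],[-0.01,-0.01,0.28,0],[-0.01,-0.01,0.34,0],[-0.01,-0.01,0.34,0],[-0.01,-0.01,0.34,0]]]' >/dev/null; python3 q.py 0.491 0.337 0.039
python3 -m pendant '[[[0,0,0,0],[0,0,0,0],[0,0,0,0],[0,0,0,0],[0,0,0,0],[0,0,0,0],[0,0,0,0]]]' 1 >/dev/null; python3 q.py
python3 -m pendant '[[[0,0,-0.2,0],[0,0,-0.5,0],[0,0,-1,0],[0,0,-1,0],[0,0,-1,0]]]' >/dev/null; python3 q.py 0.4953 -0.0033 0.15
```

```text
15.25 [0.4904 0.3372 0.0388] head 69.8 w 0.599 F [ 0.   0.9 -0.1] g 0.0
to go, tool, units [-0.     0.006 -0.002]
15.95 [0.4906 0.3372 0.0388] head 69.8 w 0.292 F [ 2.6 -0.3  3.1] g 30.0
16.45 [0.4896 0.3435 0.138 ] head 69.7 w 0.285 F [-0.9 -0.6 -3.8] g 30.0
to go, tool, units [-3.234  1.254  0.102]
```

```bash
for i in 1 2 3 4; do python3 -m pendant '[[[-0.4,0.15,0,0],[-0.8,0.31,0,0],[-0.8,0.31,0,0]]]' >/dev/null; done;python3 -m pendant '[[[0,0,0,0],[0,0,0,0]]]' >/dev/null; python3 q.py 0.4953 -0.0033 0.085
python3 - <<'E'
from h import *
print(np.round(sense()['ee_rot'],3).tolist())
a=optics.capture('scene');b=optics.capture('top');cv2.imwrite('pics/s3.png',a[:,:,::-1])
o=np.zeros((480,800,3),np.uint8);o[:,:480]=cv2.resize(a[150:270,230:350],(480,480));o[:320,480:]=cv2.resize(b[220:310,210:300],(320,320));cv2.imwrite('pics/g6.png',o[:,:,::-1])
E
```

```text
17.85 [0.496  0.0017 0.1593] head 69.8 w 0.287 F [ 1.3  0.3 -1.8] g 30.0
to go, tool, units [-0.002 -0.001  0.745]
[[0.345, 0.939, -0.007], [0.937, -0.344, -0.065], [-0.063, 0.016, -0.998]]
```

View pics/g6.png

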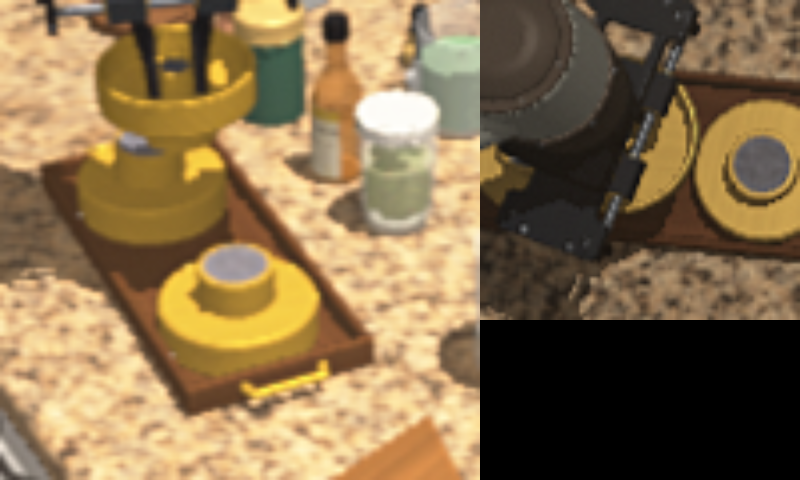

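holder_b is held level above the gap (scaled 175,75). I'll lower it in stages and watch the force.

```bash
python3 -m pendant '[[[0,0,0.3,0],[0,0,0.55,0],[0,0,0.7,0],[0,0,0.74,0],[0,0,0.74,0],[0,0,0.74,0]]]' >/dev/null; python3 q.py 0.4953 -0.0033 0.060
python3 -m pendant '[[[0,0,0.05,0],[0,0,0.1,0],[0,0,0.15,0],[0,0,0.2,0],[0,0,0.25,0],[0,0,0.25,0],[0,0,0.25,0]]]' | grep force; python3 q.py 0.4953 -0.0033 0.049
```

```text
18.55 [ 0.4969 -0.0032  0.0874] head 69.8 w 0.292 F [ 0.1  0.8 -2.7] g 30.0
to go, tool, units [ 0.01  -0.02   0.273]
wrist_force: [0.2, -0.5, -3.4]
gripper_force: 30.0
19.25 [ 0.4959 -0.0055  0.0614] head 69.8 w 0.286 F [ 0.2 -0.5 -3.4] g 30.0
to go, tool, units [ 0.027 -0.015  0.123]
```

The foot has entered the gap with no contact. Continuing gently.

```bash
python3 -m pendant '[[[0.02,-0.01,0.03,0],[0.02,-0.01,0.06,0],[0.02,-0.01,0.08,0],[0.02,-0.01,0.1,0],[0.02,-0.01,0.1,0]]]' | grep force; python3 q.py 0.4953 -0.0033 0.049
python3 -m pendant '[[[0,0,0.01,0],[0,0,0.02,0],[0,0,0.03,0],[0,0,0.03,0]]]' | grep force; python3 q.py 0.4953 -0.0033 0.049
```

```text
wrist_force: [1.0, -0.4, -3.3]
gripper_force: 30.0
19.75 [ 0.4954 -0.004   0.0512] head 69.8 w 0.289 F [ 1.  -0.4 -3.3] g 30.0
to go, tool, units [ 0.008 -0.003  0.021]
wrist_force: [-0.6, -0.4, -0.2]
gripper_force: 30.0
20.15 [ 0.4958 -0.0041  0.0489] head 69.8 w 0.289 F [-0.6 -0.4 -0.2] g 30.0
to go, tool, units [ 0.006 -0.007 -0.002]
```

Its weight is now carried by the others, at the expected height. I'll open only partly (the dish is 108 mm inside), then lift and clear.

```bash
python3 -m pendant '[[[0,0,0,0],[0,0,0,0],[0,0,0,0],[0,0,0,0],[0,0,0,0],[0,0,0,0]]]' 0.45 | grep force; python3 q.py
python3 -m pendant '[[[0,0,-0.1,0],[0,0,-0.3,0],[0,0,-0.6,0],[0,0,-1,0],[0,0,-1,0]]]' | grep force
for i in 1 2 3; do python3 -m pendant '[[[0.4,-0.2,-0.2,0],[0.9,-0.4,-0.4,0],[0.9,-0.4,-0.4,0]]]' >/dev/null; done
python3 -m pendant '[[[0,0,0,0],[0,0,0,0],[0,0,0,0]]]' >/dev/null;python3 q.py
python3 - <<'E'
from h import *
a=optics.capture('scene');b=optics.capture('top')
e=blob(b,*BR,(238,235,280,290),k=2)
o=np.zeros((480,800,3),np.uint8);o[:,:480]=cv2.resize(a[120:270,220:370],(480,480));o[:240,480:]=cv2.resize(b[225:315,200:320],(320,240));cv2.imwrite('pics/g7.png',o[:,:,::-1])
for k,box in {'a':(204,238,250,284),'b':(236,238,282,290),'c':(265,243,312,295)}.items():
    g=blob(b,(0,0,50),(179,95,220),(box[0]+14,box[1]+14,box[2]-12,box[3]-14),k=2)
    print(k,plane('top',cv2.fitEllipse(g)[0],.066).round(4),cv2.fitEllipse(g)[1])
E
```

```text
wrist_force: [0.6, -0.2, -0.4]
gripper_force: 0.0
20.75 [ 0.4956 -0.0041  0.0485] head 69.8 w 0.547 F [ 0.6 -0.2 -0.4] g 0.0
wrist_force: [0.4, 0.4, 0.5]
gripper_force: 0.0
22.45 [0.477  0.3027 0.2483] head 69.7 w 0.552 F [ 0.7 -0.4  0. ] g 0.0
a [0.5059 0.0894 0.066 ] (15.880221366882324, 16.87529945373535)
b [ 0.4935 -0.0027  0.066 ] (6.211234092712402, 6.8505964279174805)
c [ 0.4861 -0.0948  0.066 ] (15.550588607788086, 15.718790054321289)
```

View pics/g7.png

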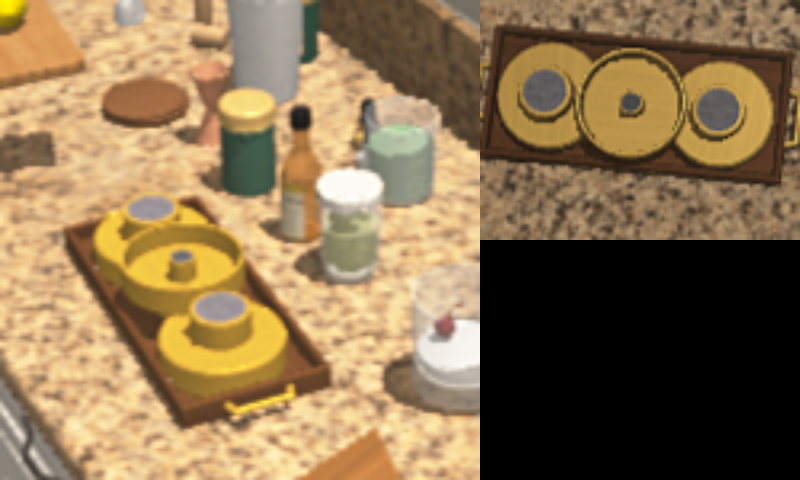

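All three are nested and level, with holder_b's centre 92 to 93 mm from each of the others. The bystanders are untouched and the arm is clear.

```bash
python3 -c "
from station import r;print(r.finish_job())"
```

```text
the job is handed in; nothing more can be done
None
```

I packed the three holders in the tray and handed the job in after about 22.5 s of robot time. They alternate up and down, level and released, with holder_b about 92–93 mm from each of the others. The bystanders are still standing where they were, and no verdict was returned.

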